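# Load a slide cassette on the scanner's ramp and shut the gate

### The arm

A 6-joint arm with a two-finger parallel gripper is mounted at the origin on the work surface. World frame = base frame: x ahead of the robot, y to its left, z up, the work surface at z = 0. Lengths are in mm, angles in rad, forces in N, time in s.
With the tool pointing down it reaches from about 275 to 750 mm from the base axis. Payload 10.2 kg.
Tool frame: the origin (TCP) lies midway between the tips of the shut fingers; the grasp point (between the pads) lies 19 mm behind it; z points along the fingers, y is the direction in which the jaws open and shut (so a half turn about z gives the same grasp; the last joint's range is limited). The gripper opens to 85 mm and grips with 20 to 120 N. Pads are 22 mm wide; open, the fingers measure 114 mm over their backs; the gripper's body (76 mm by 85 mm) begins 54 mm behind the grasp point. The pads swing forward as they close: fully open they stand 13 mm farther back than shut.
Start: joints at [1.096, 0.313, 1.498, -0, 1.331, -0.223], TCP at [130.815, 508.447, 195.994] pointing down, gripper open.
Joint ranges: [-2.94, 2.94], [-0.97, 2.17], [0.19, 2.56], [-1.23, 4.37], [0.02, 3.11], [-2.88, 2.88]. Speed limits (rad/s): [2.39, 2.39, 3.01, 3.14, 3.14, 3.14].

### API

Orientations are given as a unit quaternion [w, x, y, z].
In Python, from rig import sense, optics, ctrl gives the robot as it stands.
- The arm moves only by the tool play_rows, never from a script. Its argument "plan" is a list of rows, each a list of 7 numbers: the shift along the world's x, y, z in mm, then the turn, a rotation vector about the world's x, y, z in rad, then the opening, from -1 (shut) to 1 (fully open), so that 0 is half open. A call has 1 to 5 rows; each row shifts and turns the pose as measured when the row begins; what a row does not reach is not made up. A row lasts 1/12 s, in which the tool goes at most 41.7 mm and 7.16 degrees, less where a joint would pass 70% of its speed; a pose out of reach is approached as far as the arm can. A call is refused whole if a number of a shift passes 41.7 or a number of a turn 0.125, either way. A call with a gripper value outside its range is refused whole. The fingers move at their own pace and stop on an object; "grip_force" is the grip in N (left out, the last holds). Time passes only in rows, so rows that do not move let the fingers close. It gives the time, the measured TCP pose, the force and the opening at its end, in the units of the state.
- sense(): the state, without advancing time (a new reading comes with each control period).
- optics.capture(name): name is "side" or "top" or "wrist"; returns a dict with "img" (480x640x3 uint8, blue, green, red), "fx", "fy", "cx", "cy" (pixels), "world_to_cam" (4x4, takes a point from world to camera coordinates). Camera axes: x right, y up, looking along -z (the intrinsics and any distortion apply to the point x, -y, -z); pixel columns grow to the right and rows downward; lengths in mm; the calibration is good to about 2 mm. A picture is of the moment at which its call begins. There is no depth.
- ctrl.finish_job(): hands the job in, once; it reports no verdict.
The state is a dict: "time_s": time; "joints": joint angles; "dq": joint speeds; "tau": joint torques, N m; "eef_pos": TCP position; "ee_rot": TCP orientation; "force": force on the tool from outside, world axes, zero at the start; "wrist_torque": the same for the moment, N m; "grip_width": opening from 0.0 (shut) to 1.0 (fully open).
Only numpy, scipy, OpenCV 4.12 (cv2) and the standard library are available. Lean on these libraries where they do the work, as an engineer would, in place of code of your own. Each camera call takes 0.05 s, during which the arm holds its last target. There are 200 camera calls.

### The job

Swing the gate of the loading ramp out of the lane, slide the slide cassette from the bench up the ramp until it rests squared up against the stop at the top, then swing the gate fully shut behind it. The slides stand loose in the cassette, so keep it sliding on the bench and the ramp: do not lift it or tip it. Leave the other things on the bench where they are.

Things in the scene. Friction and masses are not known exactly. Their poses are not given: they have to be found in the camera images.
- ramp: Fixed aluminium wedge ramp, 285 mm long, 140 mm wide. Origin at bench height, mid-lane; x points up the lane (level), y left of someone looking up it, z up. Its surface rises at 0.14 rad (8 degrees) from the bench at x = -130 mm: height = 0.141 (x + 130 mm). A dark upright stop plate (50 mm high, 100 mm wide) closes the top, face at x = 130 mm, square to the slope.
- ramp_foot (a point): Middle of the ramp's lower edge, at bench height. Two low steel guide rails (10 mm high, 8 mm thick) leave a lane 72 mm wide centred on the ramp's y = 0; over the lowest 45 mm they flare out to a mouth about 115 mm wide here.
- stop_foot (a point): Point on the ramp surface at the foot of the stop's face, middle of the lane; axes as the ramp's. A cassette that is home has its origin at x = -54 mm, y = 0, z = -8 mm from here.
- cassette: Grey open-topped plastic slide cassette, 110 mm long (x), 64 mm wide (y), 34 mm high, walls 4 mm, a row of upright glass slides inside, about 0.25 kg. Origin at the centre of its underside, z up; its two ends are alike. It starts flat on the bench before the ramp's foot, its x pointing roughly up the lane.
- gate (a joint): Angle of the ramp's gate, a steel arm on a vertical hinge left (+y) of the lane, with a black post at its free end. 0 = shut: across the lane, at its end stop, pointing to the ramp's -y. Positive = open, the free end swinging down the slope; at angle a it points along (-sin a, -cos a) in the ramp's x, y. Limit 1.9 rad; the lane is free from 1.5. It stays where left; 1 N at the post moves it.
- gate_post (a point): Top centre of the gate's upright black post, 15 mm in diameter, from 38 to 128 mm above the bench, 110 mm from the hinge axis. The post can be pinched from above or pushed.
- gate_hinge (a point): Top of the gate's hinge, on its axis, 60 mm above the bench (ramp x = 8 mm, y = 58 mm). The arm is 12 mm thick and 14 mm high, 38 to 52 mm above the bench, and passes over the guide rails; shut, it stands about 7 mm behind a cassette that is home.
- jar: Bystander: glass jar with a white cap, 48 mm diameter, 62 mm high; origin at centre of underside.
- reagent: Bystander: small clear bottle with a blue cap, 42 mm diameter, 85 mm high; origin at centre of underside.
- dropper: Bystander: amber dropper bottle, 30 mm diameter, 88 mm high; origin at centre of underside.
- well_plate: Bystander: clear well plate, 128 (x) x 86 (y) x 16 mm, lying flat; origin at centre of underside.
- slide_box: Bystander: closed white and grey slide box, 98 (x) x 92 (y) x 33 mm; origin at centre of underside.
- tube_rack: Bystander: white rack of capped tubes, 200 (x) x 60 (y) x 112 mm; origin at centre of underside.
- marker: Bystander: yellow marker pen lying flat, about 140 mm long (x), 10 mm thick; origin under its barrel's middle.

How it is judged (in metres and radians):
On the way, in this order (a step that is already met when the one before it is completed fails the run):
1. the gate is swung out of the lane (beyond 1.2 rad) (value of joint gate above 1.2 rad), for 0.1 s.
2. the cassette lies on the ramp against the top stop (within 5 mm) (x of cassette in the frame of stop_foot between -0.0595 and -0.048 m and y of cassette in the frame of stop_foot between -0.009 and 0.009 m and z of cassette in the frame of stop_foot below -0.001 m and angle between the x axis of cassette and the x axis of ramp, either way round below 0.2 rad and angle between cassette's own z axis and vertical below 0.2 rad), for 0.2 s.
At the end, for the whole second after the job is handed in: The cassette lies flat on the ramp in the lane, its end within 5 mm of the stop's face and square to it, at rest; the gate is shut behind it (within 0.12 rad) (all of step 2 and value of joint gate below 0.12 rad and linear speed of cassette below 0.01 m/s and velocity of joint gate between -0.05 and 0.05 rad/s); the robot touches nothing.
It fails at once if the cassette is lifted (its underside's centre higher than 55 mm; 29 mm when home) (height (world z) of cassette above 0.055 m).
It fails at once if the cassette is lifted while before the ramp's foot (more than 25 mm) (height (world z) of cassette above 0.025 m and x of cassette in the frame of ramp below -0.13 m).
It fails at once if the cassette is tipped by more than 0.4 rad (angle between cassette's own z axis and vertical above 0.4 rad).
It fails at once if a bystander is moved by more than 30 mm (distance of any of jar, reagent, dropper, well_plate, slide_box, tube_rack, marker from where it was at the start of the episode above 0.03 m).
It also fails if it takes over 64 s, if anything falls off the work surface, if the arm or the gripper's body presses on something with over 40 N, if the wrist force passes 120 N, or if a joint passes its speed limit or range.

## Working session

There is one attempt and no reset: what is moved stays moved. The work goes in short steps, Python scripts to look and compute and a tool call to move; the robot and the scene stay as the last step left them, time stands still between calls to the robot, and variables do not carry over. Pictures are saved under pics/ and viewed, about 8 in all and at most 12, crops included, and the job is handed in when it is done.

Besides the shell and the picture viewer there is one more tool, called after ">>>" as name(argument=value, ...), one argument or row to a line, values as JSON. play_rows: Moves the arm, as the interface text tells. Its arguments: {"type":"object","properties":{"plan":{"type":"array"},"grip_force":{"type":"number"}},"required":["plan"]}

```bash
mkdir -p pics; cat > h.py <<'E'
import numpy as np, cv2
from rig import sense, optics, ctrl
def cap(n,save=None):
    c=optics.capture(n)
    if save: cv2.imwrite('pics/'+save,c['img'])
    return c
def ray(c,u,v):
    M=np.array(c['world_to_cam']);R=M[:3,:3];t=M[:3,3]
    d=np.array([(u-c['cx'])/c['fx'],-(v-c['cy'])/c['fy'],-1.])
    return -R.T@t, R.T@d
def onz(c,u,v,z):
    o,d=ray(c,u,v); return o+d*(z-o[2])/d[2]
def proj(c,p):
    M=np.array(c['world_to_cam']);q=M[:3,:3]@np.array(p,float)+M[:3,3]
    return c['cx']+c['fx']*q[0]/-q[2], c['cy']-c['fy']*q[1]/-q[2]
E
python3 - <<'E'
from h import *
for n in('top','side'):
    c=cap(n,n+'1.png'); print({k:v for k,v in c.items() if k!='img'})
print(sense())
E
```

```text
{'fx': 478.2453629612729, 'fy': 478.2453629612729, 'cx': 318.1546658767587, 'cy': 245.12642372644328, 'world_to_cam': array([[ 2.44187414e-02, -9.99650655e-01, -1.01139980e-02,
        -5.37206123e+01],
       [ 9.93525844e-01,  2.31438174e-02,  1.11223919e-01,
        -5.90472269e+02],
       [-1.10950987e-01, -1.27644665e-02,  9.93743904e-01,
        -1.36957754e+03],
       [ 0.00000000e+00,  0.00000000e+00,  0.00000000e+00,
         1.00000000e+00]])}
{'fx': 555.8362242022398, 'fy': 555.8362242022398, 'cx': 312.4406588442984, 'cy': 252.83916481622387, 'world_to_cam': array([[-9.16849958e-01, -3.99025589e-01,  1.28348978e-02,
         5.33853656e+02],
       [ 2.96808962e-01, -6.59778711e-01,  6.90359683e-01,
        -2.94940741e+02],
       [-2.67002987e-01,  6.36765759e-01,  7.23352455e-01,
        -1.10685226e+03],
       [ 0.00000000e+00,  0.00000000e+00,  0.00000000e+00,
         1.00000000e+00]])}
{'time_s': 0.1, 'joints': array([ 1.09556496e+00,  3.13365472e-01,  1.49832693e+00,  4.68927242e-05,
        1.33104079e+00, -2.23385713e-01]), 'dq': array([-0.0011993 , -0.0015083 , -0.00214878, -0.00057464, -0.00039527,
        0.00251717]), 'tau': array([ 1.96698449e-03, -4.12898469e+01, -2.60142589e+01, -2.15113769e-04,
        2.94916324e-03, -1.13873335e-05]), 'eef_pos': array([130.69310541, 508.19973497, 195.5198264 ]), 'ee_rot': array([-2.16570517e-04,  1.25595820e-01,  9.92081329e-01, -5.28035553e-04]), 'force': array([ 0.15954895, -0.29242488, -0.4054074 ]), 'wrist_torque': array([ 0.00569773, -0.01535399, -0.02803552]), 'grip_width': 0.9983256045684733}
```

View pics/top1.png

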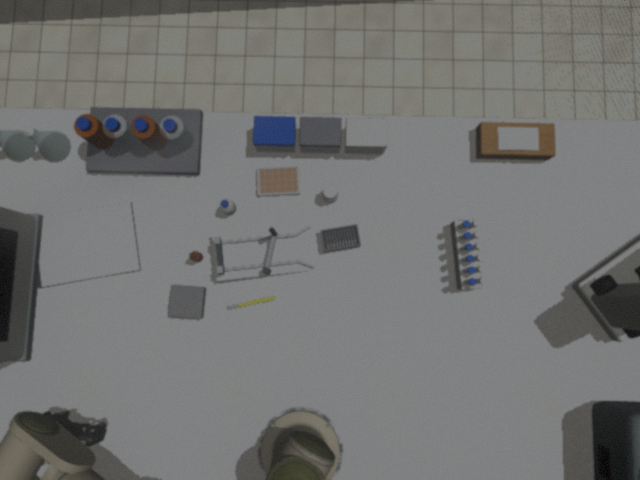

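View pics/side1.png

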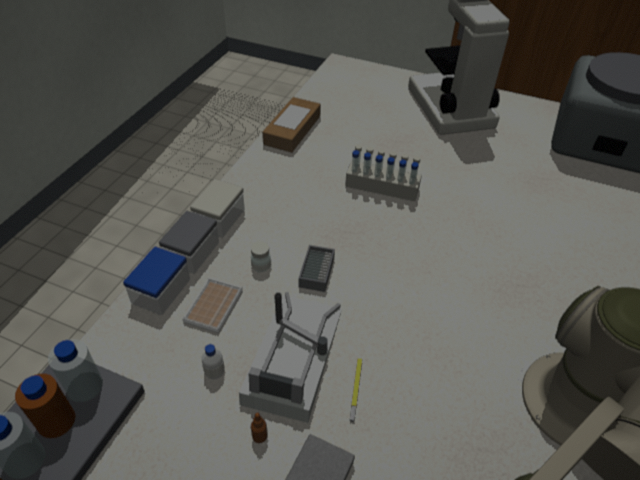

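The top view shows the ramp's stop at about (218,257), its mouth at about (310,250), the gate hinge at about (266,271), the post at about (272,231) and the cassette at about (340,238). So the lane climbs along world +y. Next I'll enlarge both views to get exact pixels.

```bash
python3 - <<'E'
from h import *
a=cv2.imread('pics/top1.png')[190:320,155:375]; b=cv2.imread('pics/side1.png')[225:425,225:365]
a=cv2.convertScaleAbs(cv2.resize(a,None,fx=3.6,fy=3.6,interpolation=cv2.INTER_CUBIC),alpha=1.4)
cv2.imwrite('pics/tc.png',a)
b=cv2.convertScaleAbs(cv2.resize(b,None,fx=3,fy=3,interpolation=cv2.INTER_CUBIC),alpha=1.4)
cv2.imwrite('pics/sc.png',b)
E
```

```text
(no output)
```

View pics/tc.png

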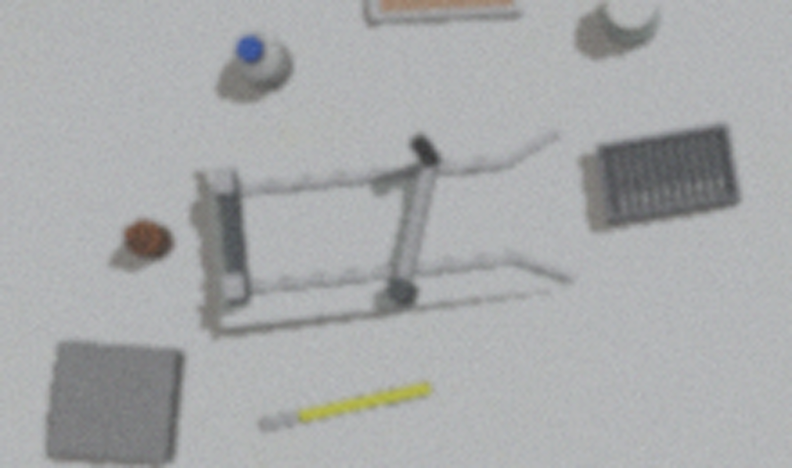

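View pics/sc.png

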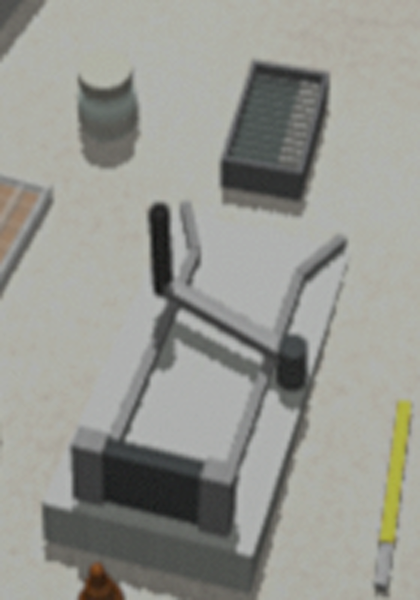

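```bash
python3 - <<'E'
from h import *
T=cap('top');S=cap('side')
t=lambda x,y:(155+(x+.5)/3.6-.5,190+(y+.5)/3.6-.5)
s=lambda x,y:(225+(x+.5)/3-.5,225+(y+.5)/3-.5)
for n,p,q,z in [('hinge',(402,288),(292,342),60),('post',(420,141),(159,207),128),('bendR',(508,161),(193,257),16.5),('bendL',(514,257),(301,275),16.5),('tipR',(556,135),(186,205),10),('tipL',(572,279),(343,239),10),
 ('cas a',(602,148),(222,160),34),('cas b',(724,126),(253,64),34),('cas c',(738,202),(327,74),34),('cas d',(612,220),(303,175),34),('endR',(240,188),(110,440),47),('endL',(246,289),(228,478),47)]:
    o1,d1=ray(T,*t(*p));o2,d2=ray(S,*s(*q))
    A=np.stack([d1,-d2],1);k=np.linalg.lstsq(A,o2-o1,rcond=None)[0]
    a,b=o1+k[0]*d1,o2+k[1]*d2
    print(n,'tri',((a+b)/2).round(),'gap',np.linalg.norm(a-b).round(1),'top@z',onz(T,*t(*p),z).round(1)[:2],'side@z',onz(S,*s(*q),z).round(1)[:2])
E
```

```text
hinge tri [515. 107.  54.] gap 0.1 top@z [514.5 106.6] side@z [513.5 111.2]
post tri [623.  89. 125.] gap 1.3 top@z [623.   88.8] side@z [620.9  91.2]
bendR tri [627.  29.  -3.] gap 0.7 top@z [624.1  28. ] side@z [620.6  42.8]
bendL tri [544.  21.  10.] gap 2.2 top@z [544.7  20.7] side@z [541.3  25.5]
tipR tri [650. -10.   3.] gap 3.0 top@z [647.6 -10.9] side@z [649.1  -4.8]
tipL tri [528. -27.   5.] gap 0.1 top@z [528.1 -27.2] side@z [527.1 -23.2]
cas a tri [637. -49.  21.] gap 2.8 top@z [634.2 -49.5] side@z [634.1 -38.7]
cas b tri [ 656. -149.   27.] gap 0.9 top@z [ 654.6 -148.7] side@z [ 653.8 -142.4]
cas c tri [ 595. -161.   30.] gap 3.6 top@z [ 592.4 -161. ] side@z [ 595.  -156.6]
cas d tri [576. -59.  23.] gap 1.4 top@z [575.3 -59. ] side@z [571.7 -50.1]
endR tri [589. 236.  73.] gap 3.1 top@z [593.  242.2] side@z [595.5 222.3]
endL tri [509. 229.  69.] gap 2.3 top@z [511.5 233.5] side@z [513.4 216.6]
```

>>> play_rows(
  plan=[
    [30,-25,0,0,0,-0.08,0.2],
    [30,-25,0,0,0,-0.08,0.2],
    [30,-25,0,0,0,-0.08,0.2],
    [30,-25,0,0,0,-0.08,0.2],
    [30,-25,0,0,0,-0.08,0.2],
  ],
)

```text
time_s: 0.62
eef_pos: [279.7, 381.2, 194.6]
ee_rot: [-0.001, 0.322, 0.947, -0.0]
force: [0.3, 0.1, -0.7]
grip_width: 0.602
```

>>> play_rows(
  plan=[
    [30,-25,0,0,0,-0.08,0.2],
    [30,-25,0,0,0,-0.08,0.2],
    [30,-25,0,0,0,-0.08,0.2],
    [30,-25,0,0,0,-0.08,0.2],
    [30,-25,0,0,0,-0.08,0.2],
  ],
)

```text
time_s: 1.03
eef_pos: [435.2, 248.2, 194.8]
ee_rot: [-0.001, 0.512, 0.859, 0.0]
force: [-0.2, 1.4, 0.4]
grip_width: 0.604
```

>>> play_rows(
  plan=[
    [30,-26,0,0,0,-0.07,0.2],
    [30,-26,0,0,0,-0.07,0.2],
    [30,-26,0,0,0,-0.07,0.2],
    [30,-26,0,0,0,-0.07,0.2],
    [30,-26,0,0,0,-0.07,0.2],
  ],
)

```text
time_s: 1.45
eef_pos: [591.0, 109.8, 194.3]
ee_rot: [-0.002, 0.661, 0.75, 0.0]
force: [1.0, 1.0, 0.4]
grip_width: 0.602
```

>>> play_rows(
  plan=[
    [28,-25,0,0,0,0,0.2],
    [0,0,0,0,0,0,0.2],
    [0,0,0,0,0,0,0.2],
  ],
)

```text
time_s: 1.7
eef_pos: [623.9, 76.7, 191.4]
ee_rot: [-0.002, 0.666, 0.746, -0.001]
force: [-1.0, 0.7, 0.3]
grip_width: 0.603
```

```bash
python3 - <<'E'
from h import *
print(sense()['eef_pos'],sense()['ee_rot'])
c=cap('wrist','w1.png'); print(c['fx'],proj(c,[623,89,128]),proj(c,[514.5,106.8,60]),proj(c,sense()['eef_pos']))
E
```

```text
[623.90913719  76.70815963 191.43635682] [-0.00203872  0.66575616  0.74616621 -0.00075835]
386.6926036276752 (np.float64(325.752394740331), np.float64(220.58922866318574)) (np.float64(192.38506579717034), np.float64(161.17470221646352)) (np.float64(323.9835671884877), np.float64(277.6749423110093))
```

View pics/w1.png

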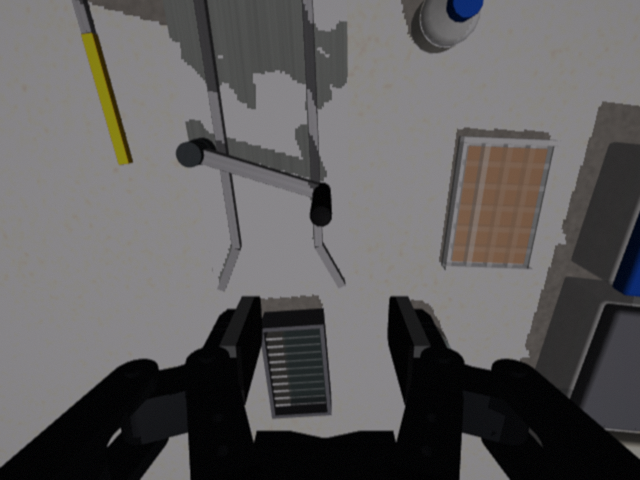

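The wrist view shows the post top at about (320,212), the hinge at (189,153) and the cassette rim at (264–330, 312–415). The rail bends are at (237,247) and (317,245), with the flare tips at (222,288) and (342,284).

```bash
python3 - <<'E'
from h import *
c=cap('wrist')
for n,u,v,z in [('post',320,212,128),('hinge',189,153,60),('bl',238,246,16),('br',317,244,16),('tl',222,289,10),('tr',342,284,10),('ca',263,330,34),('cb',323,325,34),('cc',330,412,34),('cd',273,415,34),('rl',206,20,40),('rr',309,20,40)]:
    print(n,onz(c,u,v,z).round(1))
E
```

```text
post [618.4  94.2 128. ]
hinge [511.5 112.8  60. ]
bl [544.5  23.4  16. ]
br [620.3  34.2  16. ]
tl [529.2 -27.3  10. ]
tr [650.2  -7.5  10. ]
ca [576.7 -55.   34. ]
cb [634.9 -42.5  34. ]
cc [ 654.1 -145.9   34. ]
cd [ 594.1 -157.    34. ]
rl [516.9 211.2  40. ]
rr [594.6 220.   40. ]
```

>>> play_rows(
  plan=[
    [-4,15,0,0,0,0.03,0.2],
    [0,0,-30,0,0,0,0.2],
    [0,0,-30,0,0,0,0.2],
    [0,0,-30,0,0,0,0.2],
    [0,0,-5,0,0,0,0.2],
  ],
)

```text
time_s: 2.22
eef_pos: [615.7, 102.2, 98.7]
ee_rot: [0.001, 0.648, 0.761, 0.002]
force: [-0.6, -0.3, -0.8]
grip_width: 0.6
```

>>> play_rows(
  grip_force=20,
  plan=[
    [0,0,0,0,0,0,-1],
    [0,0,0,0,0,0,-1],
    [0,0,0,0,0,0,-1],
    [0,0,0,0,0,0,-1],
    [0,0,0,0,0,0,-1],
  ],
)

```text
time_s: 2.63
eef_pos: [615.7, 106.5, 104.6]
ee_rot: [0.003, 0.646, 0.764, 0.004]
force: [0.5, -0.2, 0.5]
grip_width: 0.0
```

The fingers closed on nothing: the tool drifted about 14 mm past the target in y. I'll open them and look again.

>>> play_rows(
  plan=[
    [0,0,25,0,0,0,0.2],
    [0,0,20,0,0,0,0.2],
    [0,-15,0,0,0,0,0.2],
    [0,0,0,0,0,0,0.2],
    [0,0,0,0,0,0,0.2],
  ],
)

```text
time_s: 3.05
eef_pos: [616.7, 90.2, 154.7]
ee_rot: [0.005, 0.646, 0.764, 0.006]
force: [-0.6, -0.6, 0.2]
grip_width: 0.6
```

```bash
python3 - <<'E'
from h import *
print(sense()['eef_pos'],sense()['dq'])
c=cap('wrist','w2.png'); print(proj(c,[618,93,128]),proj(c,[512,111,60]))
print(sense()['eef_pos'])
E
```

```text
[616.6901746   90.17107685 154.683671  ] [-0.03129311 -0.00152865  0.01263729 -0.01125581 -0.00718133 -0.01574495]
(np.float64(326.9631837531214), np.float64(254.412717917357)) (np.float64(180.04210238835162), np.float64(173.7934335696372))
[616.53410191  90.00928817 154.23979284]
```

View pics/w2.png

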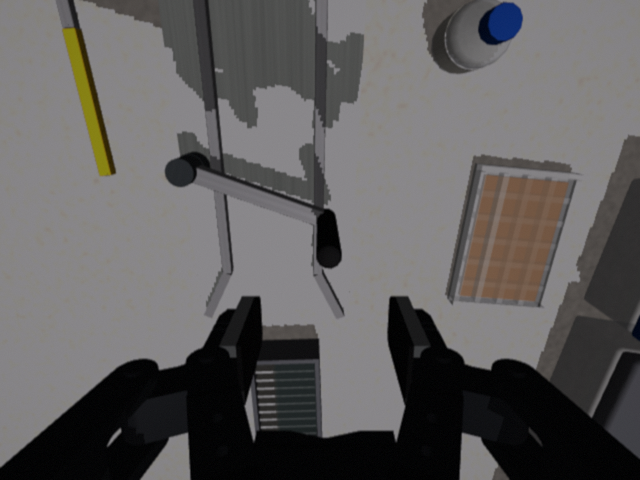

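The post top is at (329,257), so the gate has not moved and the post is still near (619,91). The tool is now right above it, so I'll descend.

>>> play_rows(
  plan=[
    [2,0,-25,0,0,0,0.2],
    [0,0,-25,0,0,0,0.2],
    [0,0,-10,0,0,0,0.2],
    [0,0,0,0,0,0,0.2],
  ],
)

```text
time_s: 3.43
eef_pos: [618.0, 89.9, 91.0]
ee_rot: [0.004, 0.646, 0.763, 0.005]
force: [-0.2, -0.6, -0.3]
grip_width: 0.599
```

>>> play_rows(
  grip_force=20,
  plan=[
    [0,0,0,0,0,0,-1],
    [0,0,0,0,0,0,-1],
    [0,0,0,0,0,0,-1],
    [0,0,0,0,0,0,-1],
    [0,0,0,0,0,0,-1],
  ],
)

```text
time_s: 3.85
eef_pos: [619.7, 90.1, 94.3]
ee_rot: [0.006, 0.646, 0.763, 0.007]
force: [-0.8, -0.3, -0.2]
grip_width: -0.001
```

```bash
python3 - <<'E'
from h import *
c=cap('side'); i=c['img'][200:420,200:400]
print(proj(c,sense()['eef_pos']),proj(c,[619,91,128]))
cv2.imwrite('pics/s2.png',cv2.convertScaleAbs(cv2.resize(i,None,fx=2.7,fy=2.7,interpolation=cv2.INTER_CUBIC),alpha=1.5))
E
```

```text
(np.float64(278.9197028954091), np.float64(303.8447247687201)) (np.float64(278.5704306555836), np.float64(293.9175159510655))
```

View pics/s2.png

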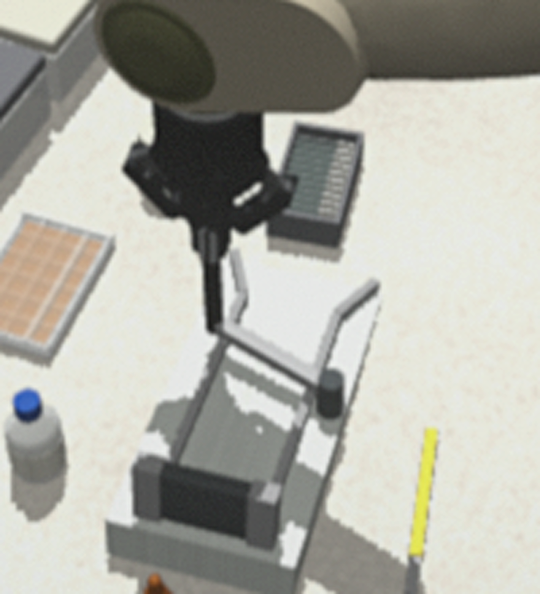

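>>> play_rows(
  plan=[
    [-3,-10,0,0,0,0,-1],
    [-3,-10,0,0,0,0,-1],
    [-5,-10,0,0,0,0,-1],
    [-5,-10,0,0,0,0,-1],
    [0,0,0,0,0,0,-1],
  ],
)

```text
time_s: 4.32
eef_pos: [601.7, 45.7, 94.9]
ee_rot: [0.006, 0.646, 0.763, 0.007]
force: [0.8, -0.3, -0.1]
grip_width: 0.004
```

```bash
python3 - <<'E'
from h import *
c=cap('side'); i=c['img'][200:420,200:400]
print(sense()['force'],proj(c,sense()['eef_pos']))
cv2.imwrite('pics/s3.png',cv2.convertScaleAbs(cv2.resize(i,None,fx=2.7,fy=2.7,interpolation=cv2.INTER_CUBIC),alpha=1.5))
E
```

```text
[-0.65769272 -0.62674729  0.14002627] (np.float64(295.59246192951525), np.float64(291.4663213294639))
```

View pics/s3.png

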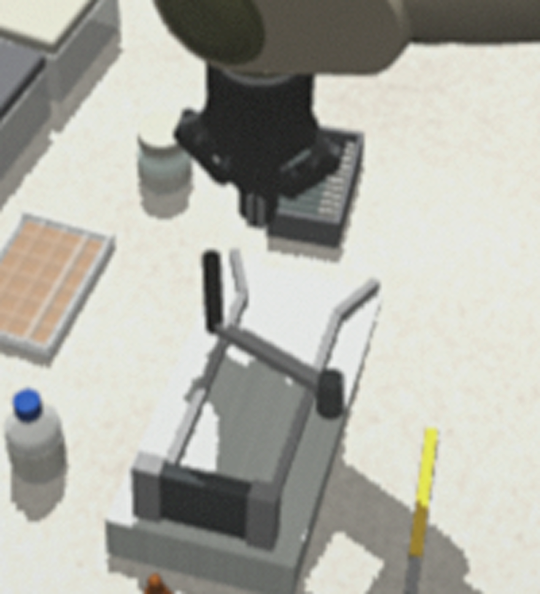

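The gate hasn't moved: its post top is still at crop (211,255). The shut fingertips show at crop (257,225), about 8 px above where the reported TCP projects. The tips may really sit higher or off to one side, so I'll check the wrist view with the fingers shut.

```bash
python3 - <<'E'
from h import *
p=sense()['eef_pos'];c=cap('wrist');S=cap('side')
print(p,proj(c,p))
for dz in (0,10,20,30,40): print(dz,proj(c,p+[0,0,dz]),proj(S,p+[0,0,dz]))
M=np.array(c['world_to_cam']);print('cam',-M[:3,:3].T@M[:3,3]-p,M[2,:3])
cv2.imwrite('pics/w3.png',cv2.convertScaleAbs(c['img'],alpha=2.5))
E
```

```text
[602.08270145  46.36071829  94.96384799] (np.float64(324.52957474959777), np.float64(277.9065033326357))
0 (np.float64(324.52957474959777), np.float64(277.9065033326357)) (np.float64(295.59246192951525), np.float64(291.4663213294639))
10 (np.float64(324.90233145041776), np.float64(286.4905468494424)) (np.float64(295.5489819537925), np.float64(288.4049111803769))
20 (np.float64(325.315754578168), np.float64(296.0110789060321)) (np.float64(295.5049573329118), np.float64(285.30515275288406))
30 (np.float64(325.77688292994407), np.float64(306.6301927402602)) (np.float64(295.46037776875494), np.float64(282.1663209600171))
40 (np.float64(326.2944791878812), np.float64(318.54968014987065)) (np.float64(295.4152327019354), np.float64(278.9876723189971))
cam [-16.18610884  77.38882678 177.74568044] [-0.06738994  0.30037232  0.95143842]
```

View pics/w3.png

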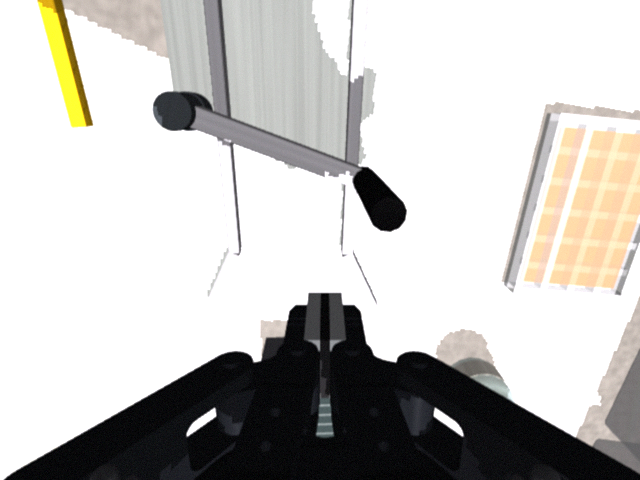

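The tips do sit about 30 mm above the reported TCP: the side image shows the shut tips ending right at the post's top. I'll allow for that and go back in lower.

>>> play_rows(
  plan=[
    [0,0,30,0,0,0,0.2],
    [9,21,0,0,0,0,0.2],
    [8,20,0,0,0,0,0.2],
    [0,0,0,0,0,0,0.2],
    [0,0,0,0,0,0,0.2],
  ],
)

```text
time_s: 4.88
eef_pos: [620.3, 91.5, 126.2]
ee_rot: [0.006, 0.645, 0.764, 0.007]
force: [-0.2, -0.1, 0.3]
grip_width: 0.603
```

>>> play_rows(
  plan=[
    [0,0,-20,0,0,0,0.2],
    [0,0,-20,0,0,0,0.2],
    [0,0,-20,0,0,0,0.2],
    [0,0,-2,0,0,0,0.2],
  ],
)

```text
time_s: 5.22
eef_pos: [620.2, 91.0, 62.9]
ee_rot: [0.007, 0.645, 0.764, 0.008]
force: [-0.4, 0.3, -0.6]
grip_width: 0.6
```

>>> play_rows(
  grip_force=20,
  plan=[
    [0,0,0,0,0,0,-1],
    [0,0,0,0,0,0,-1],
    [0,0,0,0,0,0,-1],
    [0,0,0,0,0,0,-1],
    [0,0,0,0,0,0,-1],
  ],
)

```text
time_s: 5.63
eef_pos: [620.3, 89.9, 64.0]
ee_rot: [0.007, 0.645, 0.764, 0.008]
force: [2.7, 1.3, -7.5]
grip_width: 0.17
```

The post is gripped: opening 0.17, about 15 mm. Now I'll swing the gate along its arc.

>>> play_rows(
  plan=[
    [-3,-10,0,0,0,0,-1],
    [-3,-10,0,0,0,0,-1],
    [-5,-10,0,0,0,0,-1],
    [-5,-10,0,0,0,0,-1],
    [-7,-9,0,0,0,0,-1],
  ],
)

```text
time_s: 6.05
eef_pos: [599.5, 39.5, 64.1]
ee_rot: [0.01, 0.644, 0.765, 0.01]
force: [7.2, -3.8, -8.9]
grip_width: 0.17
```

>>> play_rows(
  plan=[
    [-8,-7,0,0,0,0,-1],
    [-8,-7,0,0,0,0,-1],
    [-9,-6,0,0,0,0,-1],
    [-9,-6,0,0,0,0,-1],
    [-10,-5,0,0,0,0,-1],
  ],
)

```text
time_s: 6.47
eef_pos: [555.2, 1.9, 64.1]
ee_rot: [0.013, 0.646, 0.763, 0.01]
force: [1.8, 0.6, -6.6]
grip_width: 0.168
```

>>> play_rows(
  plan=[
    [-10,0,0,0,0,0,-1],
    [-10,0,0,0,0,0,-1],
    [-10,-1,0,0,0,0,-1],
    [-10,-1,0,0,0,0,-1],
    [-11,0,0,0,0,0,-1],
  ],
)

```text
time_s: 6.88
eef_pos: [501.8, -6.7, 64.6]
ee_rot: [0.016, 0.647, 0.762, 0.008]
force: [2.8, 4.0, -6.4]
grip_width: 0.169
```

>>> play_rows(
  plan=[
    [-5,1,0,0,0,0,-1],
    [0,0,0,0,0,0,0.2],
    [0,0,0,0,0,0,0.2],
    [0,0,0,0,0,0,0.2],
    [0,0,5,0,0,0,0.2],
  ],
)

```text
time_s: 7.3
eef_pos: [496.6, -6.5, 71.8]
ee_rot: [0.018, 0.647, 0.762, 0.009]
force: [-0.9, -0.5, -0.1]
grip_width: 0.605
```

The gate is at about 1.85 rad and released. Next I'll rise and go behind the cassette.

>>> play_rows(
  plan=[
    [0,0,40,0.005,0.02,0,0.2],
    [0,0,35,0.005,0.02,0,0.2],
    [22,-29,0,0,0,-0.01,-0.3],
    [22,-29,0,0,0,0,-0.3],
    [22,-29,0,0,0,0,-0.3],
  ],
)

```text
time_s: 7.72
eef_pos: [564.3, -91.7, 156.5]
ee_rot: [0.001, 0.648, 0.762, 0.0]
force: [1.5, 0.2, 0.2]
grip_width: 0.347
```

>>> play_rows(
  plan=[
    [22,-29,0,0,0,0,-0.3],
    [22,-29,0,0,0,0,-0.3],
    [20,-25,0,0,0,0,-0.3],
    [0,0,0,0,0,0,-0.3],
    [0,0,0,0,0,0,-0.3],
  ],
)

```text
time_s: 8.13
eef_pos: [635.2, -185.1, 159.0]
ee_rot: [0.005, 0.649, 0.761, 0.001]
force: [-0.4, 0.9, 0.7]
grip_width: 0.35
```

```bash
python3 - <<'E'
from h import *
print(sense()['eef_pos'],sense()['ee_rot'],sense()['force'])
c=cap('wrist');S=cap('side')
b=cv2.resize(S['img'][150:450,150:450],(480,480))
print(proj(S,sense()['eef_pos']))
cv2.imwrite('pics/w4.png',cv2.convertScaleAbs(cv2.resize(np.hstack([c['img'],b]),(800,343)),alpha=1.7))
E
```

```text
[ 635.17931855 -185.12503678  158.98960317] [0.00474189 0.64929112 0.76052428 0.00117344] [-0.40804263  0.91871752  0.72963707]
(np.float64(324.4426049014839), np.float64(198.631100947726))
```

View pics/w4.png

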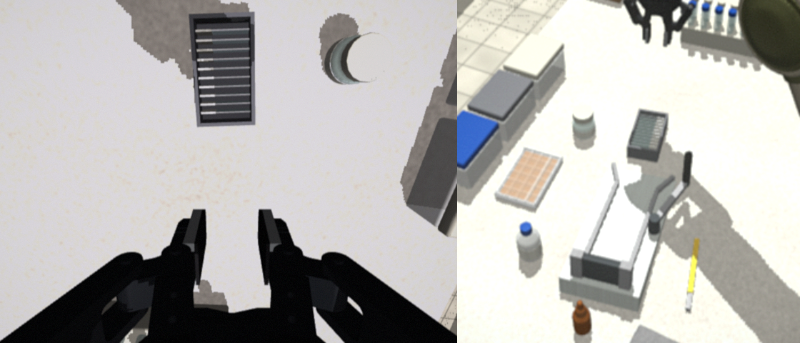

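The gate stands clear of the lane, with its post at (687,155) in the right half. In the wrist half the cassette's rear rim corners are at (198,126) and (255,124), and the front ones at (191,17) and (255,13).

```bash
python3 - <<'E'
from h import *
c=cap('wrist')
k=1120/800
P=[onz(c,u*k,v*k,34) for u,v in [(198,126),(255,124),(255,13),(191,17)]]
for p in P: print(p.round(1))
print(np.mean(P,0).round(1))
O=np.array([573,107.7]);a=.145;ux=np.array([-np.sin(a),np.cos(a)]);uy=np.array([-np.cos(a),-np.sin(a)])
for p in P: d=p[:2]-O; print((d@ux).round(1),(d@uy).round(1))
d=sense()['eef_pos'][:2]-O; print('tcp',d@ux,d@uy)
E
```

```text
[ 593.9 -159.8   34. ]
[ 655.3 -147.8   34. ]
[635.5 -41.8  34. ]
[574.4 -55.1  34. ]
[ 614.8 -101.1   34. ]
-267.7 17.9
-264.7 -44.5
-156.9 -40.2
-161.3 22.1
tcp -297.0040642384485 -18.633482221222238
```

>>> play_rows(
  plan=[
    [-2,0,-35,0,-0.01,0,-0.3],
    [-2,0,-35,0,0,0,-0.3],
    [0,0,-35,0,0,0,-0.3],
    [0,0,-30,0,0,0,-0.3],
    [0,0,-15,0,0,0,-0.3],
  ],
)

```text
time_s: 8.7
eef_pos: [631.2, -178.6, 13.5]
ee_rot: [0.016, 0.646, 0.763, 0.007]
force: [0.2, 0.2, 0.2]
grip_width: 0.346
```

>>> play_rows(
  plan=[
    [0,0,-7,0,0,0,-0.3],
    [0,0,-7,0,0,0,-0.3],
    [0,0,0,0,0,0,-0.3],
  ],
)

```text
time_s: 8.95
eef_pos: [629.3, -175.1, -2.9]
ee_rot: [0.013, 0.645, 0.764, 0.006]
force: [-0.1, 0.3, -1.2]
grip_width: 0.35
```

>>> play_rows(
  plan=[
    [0,-2,-7,0,0.02,0,-0.3],
    [0,-2,-6,0,0,0,-0.3],
    [0,0,0,0,0,0,-0.3],
  ],
)

```text
time_s: 9.2
eef_pos: [631.0, -179.5, -13.3]
ee_rot: [0.008, 0.645, 0.764, -0.0]
force: [-1.6, 0.6, -0.3]
grip_width: 0.348
```

```bash
python3 - <<'E'
from h import *
p=sense()['eef_pos']; print(p,sense()['ee_rot'],sense()['force'])
S=cap('side');c=cap('wrist')
print([proj(S,p+[0,0,d]) for d in(0,15,30)])
a=S['img'][200:320,260:400];a=cv2.resize(a,(560,480))
cv2.imwrite('pics/s5.png',cv2.convertScaleAbs(cv2.resize(np.hstack([c['img'],a]),(800,320)),alpha=1.8))
E
```

```text
[ 631.03237621 -179.53881733  -13.31337136] [ 7.54420122e-03  6.44841000e-01  7.64279437e-01 -3.34127415e-04] [-1.61516714  0.59010827 -0.31738728]
[(np.float64(323.0709684160317), np.float64(252.19557957768174)), (np.float64(323.2311141877151), np.float64(248.0449712960195)), (np.float64(323.39378265912785), np.float64(243.82898046770183))]
```

View pics/s5.png

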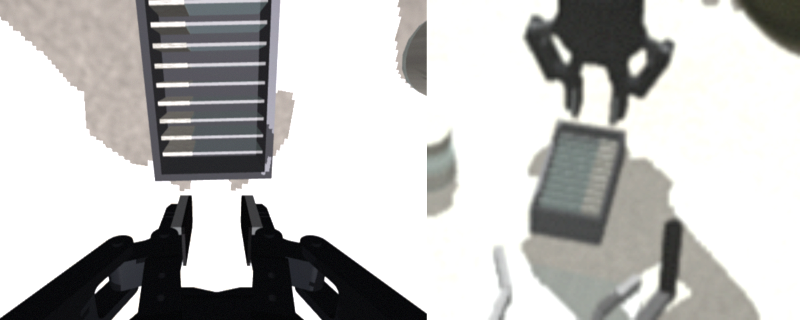

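The tips sit about 16 mm above the bench, just behind and centred on the cassette's rear wall. In the wrist half, the tips are at row 196 and the rear edge at row 180. Starting the push, with a slight lateral correction.

>>> play_rows(
  plan=[
    [-2,10,0,0,0,0,-0.3],
    [-3,10,0,0,0,0,-0.3],
    [-3,10,0,0,0,0,-0.3],
    [-3,10,0,0,0,0,-0.3],
    [-3,10,0,0,0,0,-0.3],
  ],
)

```text
time_s: 9.72
eef_pos: [616.8, -127.0, -11.0]
ee_rot: [0.01, 0.646, 0.764, 0.0]
force: [0.2, -0.7, -0.6]
grip_width: 0.345
```

>>> play_rows(
  plan=[
    [-3,10,-1,0,0,0,-0.3],
    [-3,10,-1,0,0,0,-0.3],
    [-3,10,0,0,0,-0.01,-0.3],
    [-3,10,0,0,0,-0.01,-0.3],
    [-2,10,0,0,0,-0.01,-0.3],
  ],
)

```text
time_s: 10.13
eef_pos: [601.4, -71.2, -11.9]
ee_rot: [0.011, 0.657, 0.754, 0.0]
force: [0.5, -1.7, -0.6]
grip_width: 0.351
```

```bash
cat >> h.py <<'E'
O=np.array([573,107.7]);a=.145;ux=np.array([-np.sin(a),np.cos(a)]);uy=np.array([-np.cos(a),-np.sin(a)])
def rmp(p): d=np.array(p)[:2]-O; return (d@ux).round(1),(d@uy).round(1)
def cas(c,zf=lambda x:34):
    "dark cassette blob in side view: corners via min-area rect is crude; return rough"
E
python3 - <<'E'
from h import *
s=sense();print(rmp(s['eef_pos']),s['eef_pos'],s['force'],s['ee_rot'])
c=cap('wrist')
g=cv2.cvtColor(c['img'],cv2.COLOR_BGR2GRAY)
for r in (120,160,200,240,270,290): # row profile of cassette, coarse
    print(r,' '.join(str(int(v)) for v in g[r,170:480].reshape(-1,10).mean(1)))
E
```

```text
(np.float64(-181.1), np.float64(-2.3)) [601.42588552 -71.18099336 -11.86475256] [ 0.52802179 -1.67866458 -0.63794806] [1.14126782e-02 6.56678748e-01 7.54084060e-01 4.65410589e-05]
120 72 68 71 110 94 49 25 30 49 49 50 49 49 49 49 49 49 49 49 89 66 49 31 21 95 147 94 154 155 179 179
160 61 89 110 109 108 60 35 55 65 65 64 63 54 54 54 54 54 54 53 54 54 54 41 41 108 110 141 110 156 154 176
200 109 106 109 110 109 85 44 23 58 65 66 65 57 54 54 54 54 54 54 54 54 51 22 73 108 136 180 179 180 180 180
240 180 173 109 107 116 169 56 67 127 131 139 134 121 110 111 111 111 110 111 111 111 111 79 47 156 181 180 180 180 180 180
270 180 180 180 180 181 180 98 35 25 25 25 25 25 25 25 25 25 25 25 25 25 25 27 65 180 180 180 180 180 180 180
290 180 180 180 180 180 180 126 41 26 27 27 30 31 34 35 33 28 29 29 29 31 31 37 91 181 180 180 180 180 180 180
```

>>> play_rows(
  plan=[
    [-2,10,0,0,0,0,-0.3],
    [-2,10,0,0,0,0,-0.3],
    [-2,10,0,0,0,0,-0.3],
    [-2,10,1,0,0,0,-0.3],
    [-2,10,1,0,0,0,-0.3],
  ],
)

```text
time_s: 10.6
eef_pos: [590.3, -15.7, -9.6]
ee_rot: [0.012, 0.656, 0.755, -0.0]
force: [-0.5, -5.3, 4.3]
grip_width: 0.349
```

```bash
python3 - <<'E'
from h import *
s=sense();print(rmp(s['eef_pos']),s['eef_pos'],s['force'],s['ee_rot'])
E
```

```text
(np.float64(-124.6), np.float64(0.7)) [590.26140433 -15.68422865  -9.64235034] [-0.52522223 -5.3018647   4.34521097] [ 1.17164922e-02  6.56175164e-01  7.54517645e-01 -3.36360659e-05]
```

>>> play_rows(
  plan=[
    [-1.5,10,1,0,0,0,-0.3],
    [-1.5,10,1,0,0,0,-0.3],
    [-1.5,10,1,0,0,0,-0.3],
    [-1.5,10,1,0,0,0,-0.3],
    [-1.5,10,1,0,0,0,-0.3],
  ],
)

```text
time_s: 11.02
eef_pos: [583.6, 38.1, -2.0]
ee_rot: [0.014, 0.656, 0.755, 0.0]
force: [1.0, -5.1, 5.2]
grip_width: 0.35
```

>>> play_rows(
  plan=[
    [-1.5,10,1,0,0,0,-0.3],
    [-1.5,10,1,0,0,0,-0.3],
    [-1.5,10,1,0,0,0,-0.3],
    [0,0,0,0,0,0,-0.3],
  ],
)

```text
time_s: 11.35
eef_pos: [579.1, 72.6, 2.8]
ee_rot: [0.016, 0.655, 0.755, 0.001]
force: [0.9, 0.2, 0.8]
grip_width: 0.35
```

```bash
python3 - <<'E'
from h import *
s=sense();print(rmp(s['eef_pos']),s['eef_pos'],s['force'],s['ee_rot'])
c=cap('wrist')
g=cv2.cvtColor(c['img'],cv2.COLOR_BGR2GRAY)
for r in (100,140,180,200,240,270,290): # row profile of cassette, coarse
    print(r,' '.join(str(int(v)) for v in g[r,170:480].reshape(-1,10).mean(1)))
E
```

```text
(np.float64(-35.6), np.float64(-0.9)) [579.08521237  72.56200532   2.79258717] [0.88683352 0.18982715 0.84572062] [0.01576371 0.655388   0.7551273  0.00091198]
100 118 115 85 86 59 45 27 71 76 77 75 75 63 62 62 62 62 62 62 62 68 67 57 25 46 117 153 195 195 195 195
140 113 116 105 84 75 54 89 173 173 172 174 165 140 140 140 141 141 140 140 141 146 144 131 106 87 134 176 195 196 195 195
180 22 19 21 90 83 60 41 44 79 76 77 78 65 62 62 62 62 62 62 62 62 62 40 35 120 90 165 196 196 196 196
200 17 18 18 70 82 68 47 27 73 76 76 75 65 62 62 62 62 62 62 62 62 60 30 56 115 95 195 196 196 196 196
240 196 137 117 118 89 81 54 73 148 149 144 146 116 105 108 109 108 109 112 113 113 110 93 46 71 179 196 196 196 196 196
270 196 196 196 196 180 153 89 39 29 30 30 30 30 30 30 30 30 30 29 30 29 29 27 56 159 196 196 196 196 195 196
290 196 196 196 196 193 152 113 45 29 30 29 29 30 31 31 32 31 31 32 32 32 33 39 77 170 196 196 196 196 195 196
```

>>> play_rows(
  plan=[
    [-1.5,10,1.5,0,0.01,0,-0.3],
    [-1.5,10,1.5,0,0.01,0,-0.3],
    [-1,7,1,0,0.01,0,-0.3],
    [-0.5,5,0.5,0,0,0,-0.3],
    [0,0,0,0,0,0,-0.3],
  ],
)

```text
time_s: 11.82
eef_pos: [573.2, 106.2, 6.5]
ee_rot: [0.002, 0.656, 0.755, -0.011]
force: [0.3, -2.9, 1.1]
grip_width: 0.347
```

```bash
python3 - <<'E'
from h import *
s=sense();print(rmp(s['eef_pos']),s['eef_pos'],s['force'],s['ee_rot'])
E
```

```text
(np.float64(-1.5), np.float64(0.0)) [573.17260282 106.19829621   6.45020466] [ 0.29358745 -2.87791697  1.08118602] [ 0.00217801  0.65560371  0.75502226 -0.01097372]
```

Expected contact with the stop is within about 10 mm. Small steps now, watching the force.

>>> play_rows(
  plan=[
    [-0.5,3,0.3,0,0,0,-0.3],
    [-0.5,3,0.3,0,0,0,-0.3],
    [0,0,0,0,0,0,-0.3],
  ],
)

```text
time_s: 12.07
eef_pos: [572.4, 112.1, 7.3]
ee_rot: [0.003, 0.656, 0.755, -0.011]
force: [-0.4, -0.8, 1.1]
grip_width: 0.352
```

>>> play_rows(
  plan=[
    [-0.5,3,0.3,0,0,0,-0.3],
    [-0.5,3,0.3,0,0,0,-0.3],
    [0,0,0,0,0,0,-0.3],
  ],
)

```text
time_s: 12.32
eef_pos: [572.1, 116.9, 8.1]
ee_rot: [0.004, 0.656, 0.755, -0.011]
force: [2.2, -3.3, -0.1]
grip_width: 0.35
```

>>> play_rows(
  plan=[
    [-0.5,3,0.3,0,0,0,-0.3],
    [0,0,0,0,0,0,-0.3],
  ],
)

```text
time_s: 12.48
eef_pos: [572.6, 116.5, 8.1]
ee_rot: [0.007, 0.656, 0.755, -0.013]
force: [0.4, -0.1, 1.4]
grip_width: 0.35
```

>>> play_rows(
  plan=[
    [-0.5,3,0.3,0,0,0,-0.3],
    [0,1,0,0,0,0,-0.3],
  ],
)

```text
time_s: 12.65
eef_pos: [572.7, 116.6, 8.1]
ee_rot: [0.009, 0.656, 0.755, -0.015]
force: [-0.8, -6.8, 1.2]
grip_width: 0.35
```

>>> play_rows(
  plan=[
    [-1,6,0.5,0,0,0,-0.3],
    [-1,6,0.5,0,0,0,-0.3],
  ],
)

```text
time_s: 12.82
eef_pos: [572.6, 116.5, 8.7]
ee_rot: [0.016, 0.655, 0.756, -0.023]
force: [5.0, -42.9, -4.7]
grip_width: 0.345
```

```bash
python3 - <<'E'
from h import *
s=sense();print(rmp(s['eef_pos']),s['eef_pos'],s['force'],s['ee_rot'],s['grip_width'])
E
```

```text
(np.float64(8.7), np.float64(-0.9)) [572.62623659 116.48324434   8.73684788] [  5.04541648 -42.9324234   -4.72555005] [ 0.01607629  0.65455637  0.75550099 -0.02271046] 0.3454263467348836
```

The force peaked at 43 N at ramp x = 8.7 mm, against 7.7 mm predicted for contact, so the cassette is home. Backing off and going to the gate post.

>>> play_rows(
  plan=[
    [2,-12,0,0.02,0,0,-0.3],
    [2,-14,0,0.03,0,0,-0.3],
    [0,0,40,0,0,0,-0.3],
    [0,0,40,0,0,0,0],
    [0,0,40,0,0,0,0.2],
  ],
)

```text
time_s: 13.23
eef_pos: [569.5, 88.8, 121.6]
ee_rot: [-0.01, 0.656, 0.755, -0.01]
force: [0.3, 0.2, 0.5]
grip_width: 0.597
```

```bash
python3 - <<'E'
from h import *
s=sense();print(rmp(s['eef_pos']),s['eef_pos'],s['force'],s['ee_rot'])
c=cap('wrist');S=cap('side')
# predicted rim corners of a home cassette / stop foot, and gate post at 1.85, for comparison
for n,p in [('post',[497,-3,128]),('hinge',[512,108,60])]: print(n,proj(c,p),proj(S,p))
def rw(x,y,z): q=O+x*ux+y*uy; return [q[0],q[1],z]
z0=29
for n,x,y,z in [('rear L',76-54.5-4.7,32,21.3+33.7),('rear R',76-54.5-4.7,-32,21.3+33.7),('front L',76+54.5-4.7,32,36.7+33.7),('front R',76+54.5-4.7,-32,70.4)]:
    print(n,np.round(proj(S,rw(x,y,z)),1))
a=cv2.resize(S['img'][270:410,220:390],(583,480))
w=cv2.convertScaleAbs(np.hstack([c['img'],a]),alpha=1.7)
cv2.imwrite('pics/s6.png',cv2.resize(w,(800,314)))
E
```

```text
(np.float64(-18.2), np.float64(6.2)) [569.45488989  88.77485478 121.61090601] [0.29096377 0.18911969 0.53585934] [-0.01033135  0.65575116  0.75484252 -0.00982062]
post (np.float64(171.66931227708787), np.float64(414.8370550019795)) (np.float64(351.6385108689787), np.float64(280.45565060929994))
hinge (np.float64(242.0094845292464), np.float64(198.30561948794167)) (np.float64(323.29900985282154), np.float64(337.73817139557565))
rear L [308.9 339. ]
rear R [278.9 332.1]
front L [293.6 380.4]
front R [261.4 372.5]
```

View pics/s6.png

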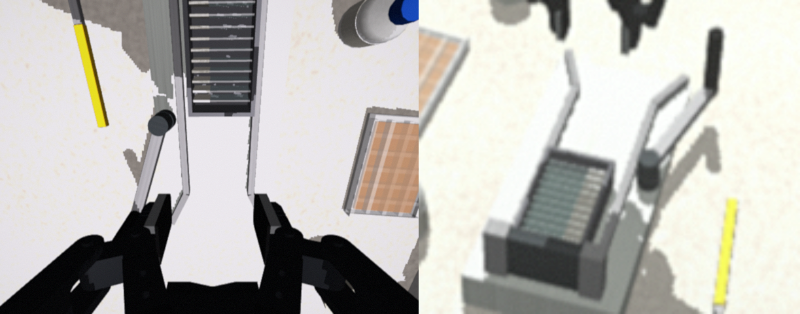

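The cassette stands tight and square against the stop; its rear edge is straight across at wrist row 113. The post top in the side half is at (716,33).

```bash
python3 - <<'E'
from h import *
S=cap('side'); k=2.243
print(onz(S,220+(716-418.6)/k,270+33/k,128)); 
s=sense();print(s['eef_pos'])
E
```

```text
[491.12620738   7.0031948  128.        ]
[572.0054738   89.16692058 124.12292628]
```

>>> play_rows(
  plan=[
    [-14,-20,10,-0.005,-0.015,0,0.2],
    [-14,-20,5,0,-0.015,0,0.2],
    [-14,-20,0,0,0,0,0.2],
    [-14,-20,0,0,0,0,0.2],
    [0,0,0,0,0,0,0.2],
  ],
)

```text
time_s: 13.8
eef_pos: [510.3, 10.7, 132.8]
ee_rot: [0.001, 0.654, 0.756, -0.0]
force: [-0.8, 0.6, -0.1]
grip_width: 0.603
```

>>> play_rows(
  plan=[
    [-15,-11,0,0,0,0,0.2],
    [0,0,-20,0,0,0,0.2],
    [0,0,-20,0,0,0,0.2],
    [0,0,-20,0,0,0,0.2],
    [0,0,-5,0,0,0,0.2],
  ],
)

```text
time_s: 14.22
eef_pos: [492.2, 1.6, 61.9]
ee_rot: [-0.002, 0.655, 0.756, 0.0]
force: [-1.5, -0.3, -1.6]
grip_width: 0.6
```

>>> play_rows(
  grip_force=20,
  plan=[
    [0,0,0,0,0,0,-1],
    [0,0,0,0,0,0,-1],
    [0,0,0,0,0,0,-1],
    [0,0,0,0,0,0,-1],
    [0,0,0,0,0,0,-1],
  ],
)

```text
time_s: 14.63
eef_pos: [491.3, 3.3, 60.4]
ee_rot: [-0.004, 0.655, 0.756, -0.001]
force: [1.7, -2.6, -9.1]
grip_width: 0.169
```

>>> play_rows(
  plan=[
    [10,-2,0,0,0,0,-1],
    [10,-1,0,0,0,0,-1],
    [10,0,0,0,0,0,-1],
    [10,1,0,0,0,0,-1],
    [10,2,0,0,0,0,-1],
  ],
)

```text
time_s: 15.05
eef_pos: [539.5, 2.0, 60.4]
ee_rot: [-0.006, 0.654, 0.757, -0.004]
force: [-1.8, -3.2, -5.2]
grip_width: 0.168
```

>>> play_rows(
  plan=[
    [9.5,3,0,0,0,0,-1],
    [9,4,0,0,0,0,-1],
    [9,4.5,0,0,0,0,-1],
    [8.5,5.5,0,0,0,0,-1],
    [8,6,0,0,0,0,-1],
  ],
)

```text
time_s: 15.47
eef_pos: [585.0, 23.1, 60.5]
ee_rot: [-0.005, 0.654, 0.757, -0.006]
force: [-4.1, -0.3, -4.3]
grip_width: 0.164
```

>>> play_rows(
  plan=[
    [7,7,0,0,0,0,-1],
    [6,8,0,0,0,0,-1],
    [5.5,8.5,0,0,0,0,-1],
    [4.5,9,0,0,0,0,-1],
    [3.5,9.5,0,0,0,0,-1],
  ],
)

```text
time_s: 15.88
eef_pos: [614.1, 66.0, 60.8]
ee_rot: [-0.004, 0.654, 0.756, -0.007]
force: [0.5, -3.3, -5.3]
grip_width: 0.165
```

>>> play_rows(
  plan=[
    [3.5,9.5,0,0,0,0,-1],
    [2.5,10,0,0,0,0,-1],
    [1.5,10,0,0,0,0,-1],
    [1,10,0,0,0,0,-1],
  ],
)

```text
time_s: 16.22
eef_pos: [621.4, 110.3, 60.6]
ee_rot: [-0.006, 0.654, 0.757, -0.008]
force: [-12.7, -3.1, 2.1]
grip_width: 0.167
```

>>> play_rows(
  plan=[
    [-0.5,8,0,0,0,0,-1],
    [-1,5,0,0,0,0,-1],
    [0,0,0,0,0,0,-1],
  ],
)

```text
time_s: 16.47
eef_pos: [619.5, 122.8, 61.2]
ee_rot: [-0.004, 0.653, 0.757, -0.012]
force: [-2.0, -0.9, -4.3]
grip_width: 0.166
```

>>> play_rows(
  plan=[
    [-0.5,5,0,0,0,0,-1],
    [0,0,0,0,0,0,-1],
  ],
)

```text
time_s: 16.63
eef_pos: [619.1, 124.9, 61.4]
ee_rot: [-0.002, 0.653, 0.757, -0.015]
force: [-2.6, 0.5, -4.0]
grip_width: 0.165
```

>>> play_rows(
  plan=[
    [-0.5,6,0,0,0,0,-1],
  ],
)

```text
time_s: 16.72
eef_pos: [618.7, 127.9, 61.5]
ee_rot: [0.0, 0.653, 0.757, -0.018]
force: [-3.0, -26.6, -1.6]
grip_width: 0.168
```

The gate is at its end stop (26 N, y = 128). Releasing and rising straight up.

>>> play_rows(
  plan=[
    [0,0,0,0,0,0,0.2],
    [0,0,0,0,0,0,0.2],
    [0,0,0,0,0,0,0.2],
    [0,0,0,0,0,0,0.2],
  ],
)

```text
time_s: 17.05
eef_pos: [619.6, 130.8, 63.5]
ee_rot: [0.001, 0.653, 0.757, -0.016]
force: [-0.3, 0.8, 0.4]
grip_width: 0.597
```

>>> play_rows(
  plan=[
    [0,0,30,0,0,0,0.2],
    [0,0,40,0,0,0,0.2],
    [0,0,40,0,0,0,0.2],
    [0,-15,30,0,0,0,0.2],
    [0,0,0,0,0,0,0.2],
  ],
)

```text
time_s: 17.47
eef_pos: [616.8, 118.7, 208.5]
ee_rot: [-0.001, 0.652, 0.758, -0.016]
force: [0.8, 0.6, 0.5]
grip_width: 0.599
```

```bash
python3 - <<'E'
from h import *
s=sense();print(s['eef_pos'],s['force'],s['time_s'],s['dq'].round(3))
c=cap('wrist','w7.png');S=cap('side','s7.png')
H=np.array([512,108])
for a_ in (0,.1,.3):
    th=.145-a_; p=[*(H+110*np.array([np.cos(th),np.sin(th)])),128]; print(a_,np.round(proj(c,p)),np.round(proj(S,p)))
# dark post in the side view, and in wrist (away from fingers)
for nm,I,(r0,r1,c0,c1) in (('side',S['img'],(285,335,255,300)),('wrist',c['img'],(120,290,262,385))):
    g=cv2.cvtColor(I,cv2.COLOR_BGR2GRAY)[r0:r1,c0:c1]
    n,l,st,ce=cv2.connectedComponentsWithStats((g<28).astype('uint8'))
    for i in range(1,n):
        if st[i,4]>25: print(nm,'x',st[i,0]+c0,'y',st[i,1]+r0,'wh',st[i,2:4],'n',st[i,4])
E
```

```text
[616.79798401 118.6594696  208.49514212] [0.80183976 0.55631868 0.46169112] 17.4667 [ 0.06   0.021  0.039  0.031 -0.037  0.035]
0 [335. 223.] [270. 305.]
0.1 [334. 238.] [272. 301.]
0.3 [327. 266.] [278. 294.]
side x 268 y 312 wh [ 5 23] n 37
wrist x 262 y 169 wh [48 10] n 432
wrist x 325 y 183 wh [19 43] n 665
```

The gate post sits where angle 0 predicts: wrist image (335,217) against (335,223). One last numeric check on the cassette before handing in.

```bash
python3 - <<'E'
from h import *
c=cap('wrist');g=cv2.cvtColor(c['img'],cv2.COLOR_BGR2GRAY)
def rw(x,y,z): q=O+x*ux+y*uy; return [q[0],q[1],z]
for n,x,y,z in [('rear L',16.8,32,55),('rear R',16.8,-32,55),('front L',125.8,32,70.4),('front R',125.8,-32,70.4)]: print(n,np.round(proj(c,rw(x,y,z)),1))
m=(g<60).astype('uint8')[0:200,150:330]
for cc in (210,225,240,255,270,285,300): 
    d=np.flatnonzero(g[100:220,cc]<40); print(cc,(d+100).min() if len(d) else None,(d+100).max() if len(d) else None,end=' | ')
print(); 
for r in (60,100,140): print(r,' '.join(str(int(v)) for v in g[r,180:340].reshape(-1,5).mean(1)))
E
```

```text
rear L [242.8 192.1]
rear R [317.2 193. ]
front L [228.4  49.9]
front R [315.8  49.9]
210 182 207 | 225 178 188 | 240 100 188 | 255 106 188 | 270 105 182 | 285 100 188 | 300 100 182 | 
60 132 132 133 133 133 133 101 74 54 46 62 27 16 34 33 34 34 33 53 34 36 59 44 34 34 34 34 32 53 51 78 80
100 133 133 134 133 134 134 134 134 127 106 81 65 37 54 53 52 50 43 42 40 39 39 41 38 38 40 61 52 108 84 130 134
140 134 134 133 135 134 135 134 135 135 122 107 77 55 33 48 58 53 51 66 51 43 65 57 38 59 64 55 54 53 62 123 135
```

```bash
python3 -c "
from rig import ctrl; print(ctrl.finish_job())"
```

```text
the job is handed in; nothing more can be done
None
```

The gate was swung open, the cassette pushed up the ramp to the top stop, and the gate swung shut behind it. I handed the job in at about 17.5 s; no verdict was reported.

**How it went**
- **Gate open:** I pinched the post and swung the gate to about 1.85 rad. The first two pinches missed. The images showed the real fingertips about 30 mm above the reported TCP, and I allowed for that from then on.
- **Cassette:** I slid it along the bench and up the ramp with two half-open fingers against its rear wall, never lifting or gripping it. It stopped with the tool at ramp x = 8.7 mm, against 7.7 mm predicted. The push there peaked at 43 N on the wrist sensor. That is above the 40 N limit for the arm or gripper body, but the contact was at the fingertips.
- **Gate shut:** I pinched the post again, swung it back until it met its end stop at about 27 N, released it and rose clear.

**Last checks**
- **Gate:** the post's image position fits angle 0, at wrist pixel (335, 217) against (335, 223) predicted.
- **Cassette:** its rear edge is level across the lane, at rows 182–188 against about 192 predicted. That 4–10 px difference is similar to the post's 6 px, so I put it down to calibration.
- **Side view after the push:** it showed the cassette tight against the stop. Its rear rim was 4–6 px off prediction, about the same as the gate post.
- **Robot:** it was clear of everything, with forces under 1 N.
- **Bystanders:** I did not measure their positions at the end. I saw no contact with them in the images or forces.

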